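# Load the firing tray into the enamelling kiln past its self-closing gate

### The job

Load the cold kiln: with one finger push the wooden bar beside the loading shelf outwards so that the self-closing gate swings up, and keep it held open while another finger gently pushes the firing tray, by the plate on its handle, along the shelf until it is fully home against the back of the kiln. Then let the gate swing shut over the handle. Keep the gate from touching the tray, slide the tray without pinching or lifting it, and leave everything else on the bench where it is.

Things in the scene. Friction and masses are not known exactly. Their poses are not given: they have to be found in the camera images.
- kiln: Grey benchtop kiln, fixed, loading shelf in front of its mouth. Origin: on the bench, mid-mouth, in the plane of the front wall. Axes: z up; -y straight into the kiln (pushing direction), +y out along the shelf; +x across the shelf to the side of the wooden bar. Case x -124..124, y -224..3 mm, 268 tall (vent 294). Shelf and chamber floor are one level surface at z = 60 mm.
- shelf_end (a point): Outer end of the shelf, on its surface, at the kiln's x = 0, y = 262 mm, z = 60. The shelf spans x -50..68. Two guide rails 8 mm tall, x 38..43 and -43..-38, run from here to the back of the kiln. The gate's pivot shaft, 7 mm thick, lies along the shelf at x = 56, its centre 4 mm above the surface; its bearings (y 22..30, 254..262) stand 11 mm above it.
- chamber_back (a point): Middle of the chamber's back wall at floor level, the kiln's y = -96 mm, z = 60: the tray is fully home when its nose touches it. The mouth is 88 mm wide and 46 mm high.
- gate (a joint): Gate angle, rad: 0 shut, 1.0 fully open at its stop. The gate swings up in its own plane when the wooden bar is pushed outwards (+x of the kiln); a light spring and its weight shut it as soon as it is let go. Below about 0.52 it fouls the tray; keep it above 0.65 (0.8 is comfortable). About 2 N at the bar start it and 4 N hold it open.
- push_bar: Wooden bar on two end arms, rigid with the gate. Origin on the pivot shaft (kiln's x = 56, y = 0, z = 64 mm); axes as the kiln's when shut, turning with the gate. The rod, 12 mm thick, runs along y at 44 mm from the shaft: above it when shut; at 0.8 rad it is at the kiln's x = 88, 35 mm above the shelf. A finger inside it can slide along it between the arms (8 mm thick, y = 38 and 247).
- bar_mid (a point): Middle of the wooden bar, on its centre line, at y = 142.5 mm of the kiln.
- blade: Steel gate plate, rigid with the gate; same origin and axes as push_bar. Shut, it closes the mouth: 94 mm wide, 48 high, 4 thick, at the kiln's y 3..7 mm, lower edge 4 mm above the shelf, with a notch 24 wide and 18 high in that edge that fits over the tray's handle stem. It must not touch the tray.
- tray: Steel tray of enamelled petals (fast in it), 0.2 to 0.4 kg, between the rails (2 mm play each side). Origin: centre of the pan's underside; axes nearly the kiln's. Pan 72 mm wide (x), 85 long (y -42.5..42.5), 14 high. Handle stem 10 wide, 3..11 high, y 42.5..112.5, then an upright push plate 50 wide (x), 34 tall, y 112.5..117.5, which stays outside the kiln.
- tray_nose (a point): Middle of the pan's leading edge, on the underside (tray y = -42.5 mm). It starts 15 to 45 mm outside the front wall; fully home it is at the kiln's y = -96 mm.
- tray_push (a point): Centre of the push plate's rear face, where it is pushed, 20 mm above the tray's underside (tray y = 117.5 mm). Fully home it is at the kiln's y = +64 mm.
- jar_a: Bystander: glass jar with a steel lid, 42 mm across, 46 mm tall; origin under its middle. Leave it alone.
- jar_b: Bystander: squat glass jar with a black lid, 50 mm across, 38 mm tall; origin under its middle. Leave it alone.
- bangle: Bystander: brass bangle lying flat, 68 mm across, 12 mm tall; origin under its middle. Leave it alone.
- tweezers: Bystander: steel tweezers lying flat, 135 mm long along their x axis, 7 mm tall; origin under its middle. Leave it alone.
- trivet: Bystander: small dark steel dish with one enamelled petal, 70 x 60 x 20 mm; origin under its middle. Leave it alone.
- pliers: Bystander: pliers lying flat, about 160 mm long along their x axis, 13 mm tall; origin under its rivet. Leave it alone.
- saw: Bystander: jeweller's saw lying flat, 250 x 105 mm, 22 mm tall; origin under its blade's handle end. Leave it alone.

How it is judged:
On the way, in this order (a step that is already met when the one before it is completed fails the run):
1. a finger holds the bar out and the gate open while the tray is still outside (value of joint gate above 0.6 rad and contact force between the fingers and push_bar above 0.3 N and y of tray_nose in the frame of kiln above 0.008 m), for 0.1 s.
2. the tray is fully home while a finger still holds the gate open (value of joint gate above 0.6 rad and contact force between the fingers and push_bar above 0.3 N and y of tray_nose in the frame of kiln below -0.092 m), for 0.1 s.
At the end, for the whole second after the job is handed in: The tray lies at rest on the chamber floor with its nose within 4 mm of the back of the kiln, and the gate is shut (under 0.06 rad) (y of tray_nose in the frame of kiln below -0.092 m and value of joint gate below 0.06 rad and linear speed of tray below 0.01 m/s and z of tray in the frame of kiln below 0.064 m); the robot touches nothing.
It fails at once if the gate plate touches the tray (contact force between blade and tray above 1 N).
It fails at once if the tray is lifted (over 8 mm) or tipped instead of slid (z of tray in the frame of kiln above 0.068 m or angle between tray's own z axis and vertical above 0.12 rad).
It fails at once if the tray is pinched or shoved hard (over 30 N) (contact force between the fingers and tray above 30 N).
It fails at once if a bystander is moved by more than 20 mm (distance of any of jar_a, jar_b, bangle, tweezers, trivet, pliers, saw from where it was at the start of the episode above 0.02 m).
It also fails if it takes over 42 s, if anything falls off the work surface, if the arm or the gripper's body presses on something with over 40 N, if the wrist force passes 120 N, or if a joint passes its speed limit or range.

### The arm

A 7-joint arm with a two-finger parallel gripper is mounted at the origin on the work surface. World frame = base frame: x ahead of the robot, y to its left, z up, the work surface at z = 0. Lengths are in m, angles in rad, forces in N, time in s.
With the tool pointing down it reaches from about 0.4 to 0.875 m from the base axis. Payload 6.5 kg.
Tool frame: the origin (TCP) lies midway between the tips of the shut fingers; the grasp point (between the pads) lies 19 mm behind it; z points along the fingers, y is the direction in which the jaws open and shut (so a half turn about z gives the same grasp; the last joint's range is limited). The gripper opens to 85 mm and grips with 20 to 120 N. Pads are 22 mm wide; open, the fingers measure 114 mm over their backs; the gripper's body (76 mm by 85 mm) begins 54 mm behind the grasp point. The pads swing forward as they close: fully open they stand 13 mm farther back than shut.
Start: joints at [-1.369, 0.536, -0.004, 1.538, 0.003, 1.067, -0.071], TCP at [0.172, 0.627, 0.231] pointing down, gripper open.
Joint ranges: [-2.7, 2.7], [-0.37, 2.16], [-1.27, 1.26], [0.24, 2.4], [-1.31, 4.45], [0.19, 1.91], [-2.76, 2.76]. Speed limits (rad/s): [2.39, 2.39, 3.14, 3.14, 3.14, 3.14, 3.14].

### API

Orientations are given as a 3x3 rotation matrix whose columns are the frame's x, y, z axes.
In Python, from workcell import r, imaging, close_job gives the robot as it stands.
- The arm moves only by the tool move_arm, never from a script. Its argument "plan" is a list of rows, each a list of 3 entries, a list of its own where there are three numbers: the shift along the tool's x, y, z in mm, then the turn, a rotation vector about the tool's x, y, z in rad, then the finger opening in mm, from 0 to 85.4. In form: [[[dx, dy, dz], [ax, ay, az], hand], ...]. A call has 1 to 10 rows; each row shifts and turns the commanded pose from where the row before left it, along the tool's axes as they then stand; what a row does not reach is not made up. A row lasts 1/12 s, in which the tool goes at most 41.7 mm and 7.16 degrees, less where a joint would pass 70% of its speed; a pose out of reach is approached as far as the arm can. A call is refused whole if a number of a shift passes 41.7 or a number of a turn 0.125, either way. A call with a gripper value outside its range is refused whole. The fingers move at their own pace and stop on an object; "newtons" is the grip in N (left out, the last holds). Time passes only in rows, so rows that do not move let the fingers close. It gives the time, the measured TCP pose, the force and the opening at its end, in the units of the state.
- r.observe(): the state, without advancing time (a new reading comes with each control period).
- imaging.snapshot(name): name is "side" or "top"; returns the picture (384x512x3 uint8, red, green, blue); there is no depth.
- imaging.camera_info(name): a dict with "fx", "fy", "cx", "cy" (pixels), "distortion" ([k1, k2, p1, p2, k3] as OpenCV has them; the pictures are not rectified), "rvec" (rotation vector, rad) and "tvec" (3), from world to camera coordinates, as OpenCV has them. Camera axes: x right, y down, z forward; pixel columns grow to the right and rows downward; lengths in m; the calibration is good to about 2 mm. A picture is of the moment at which its call begins. camera_info takes no time and is no camera call.
- close_job(): hands the job in, once; it reports no verdict.
The state is a dict: "t": time; "joints": joint angles; "joint_velocities": joint speeds; "effort": joint torques, N m; "tool_pos": TCP position; "ee_rot": TCP orientation; "contact_force": force on the tool from outside, world axes, zero at the start; "ft_torque": the same for the moment, N m; "grip_width": finger opening in m.
Only numpy, scipy, OpenCV 4.12 (cv2) and the standard library are available. Lean on these libraries where they do the work, as an engineer would, in place of code of your own. Each camera call takes 0.05 s, during which the arm holds its last target.

## Working session

There is one attempt and no reset: what is moved stays moved. The work goes in short steps, Python scripts to look and compute and a tool call to move; the robot and the scene stay as the last step left them, time stands still between calls to the robot, and variables do not carry over. Pictures are saved under pics/ and viewed, and the job is handed in when it is done.

Besides the shell and the picture viewer there is one more tool, called after "Call:" as name(argument=value, ...) on one line, values as JSON. move_arm: Moves the arm, as the interface text tells. Its arguments: {"type":"object","properties":{"plan":{"type":"array"},"newtons":{"type":"number"}},"required":["plan"]}

```bash
ls; mkdir -p pics
python3 - <<'E'
from workcell import r, imaging
import cv2
for n in("side","top"):
    im=imaging.snapshot(n); cv2.imwrite(f"pics/{n}0.png",im[:,:,::-1]); print(imaging.camera_info(n))
print(r.observe())
E
```

```text
pics
{'fx': 349.9487223183482, 'fy': 349.9487223183482, 'cx': 255.51249092974558, 'cy': 189.8159646178962, 'distortion': array([-0.03315324,  0.        ,  0.        ,  0.        ,  0.        ]), 'rvec': array([ 0.39379539, -2.79338257,  1.11898773]), 'tvec': array([0.61993871, 0.06267375, 0.90251039])}
{'fx': 434.0447716893106, 'fy': 434.0447716893106, 'cx': 258.0565136359531, 'cy': 192.0166773208961, 'distortion': array([-0.11219234,  0.        ,  0.        ,  0.        ,  0.        ]), 'rvec': array([ 2.16190167, -2.11811069,  0.20536947]), 'tvec': array([0.11936063, 0.61247847, 1.03273159])}
{'t': 0.1, 'joints': array([-1.36917234,  0.5370895 , -0.0044165 ,  1.538745  ,  0.00260321,
        1.06731209, -0.07116727]), 'joint_velocities': array([ 5.42610264e-05, -2.58090393e-03, -9.70555629e-04, -3.75390059e-03,
        5.21740837e-04, -1.34080522e-03,  5.26523523e-04]), 'effort': array([ 2.29011821e-03, -5.84566712e+01,  1.05134580e+00, -2.59774518e+01,
        1.25325500e-02,  4.57521033e-03,  2.06016256e-05]), 'tool_pos': array([0.17189135, 0.62628194, 0.23051294]), 'ee_rot': array([[-9.64372042e-01,  2.64549587e-01, -2.84158322e-04],
       [ 2.64549708e-01,  9.64370850e-01, -1.52204251e-03],
       [-1.28621716e-04, -1.54298925e-03, -9.99998801e-01]]), 'contact_force': array([-0.21774919, -0.15097596,  0.04688997]), 'ft_torque': array([0.00503182, 0.00253292, 0.01865499]), 'grip_width': 0.08517445271331718}
```

View pics/side0.png

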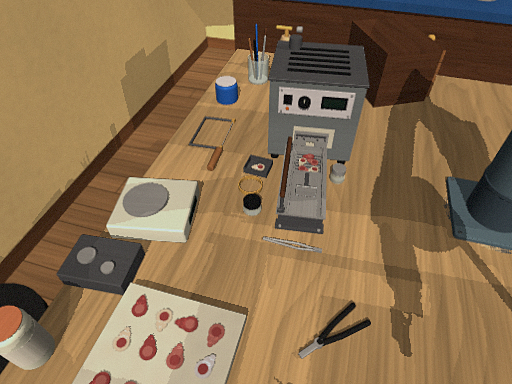

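View pics/top0.png

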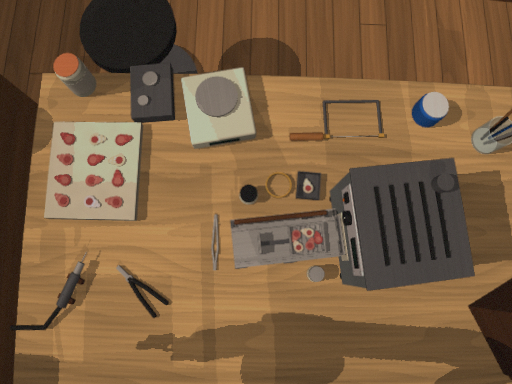

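The side view shows the kiln at (320,100), with the shelf running towards the camera to about (300,225) and the bar on its left, away from the robot base. The top view shows the shelf at (232..340, 215..267), with the bar along its upper edge at (235..330, 215). I'll enlarge this area to measure it.

```bash
cat > h.py <<'E'
import numpy as np, cv2
from workcell import r, imaging
def cam(n):
    c=imaging.camera_info(n); K=np.array([[c['fx'],0,c['cx']],[0,c['fy'],c['cy']],[0,0,1]])
    R=cv2.Rodrigues(c['rvec'])[0]; return K,c['distortion'],R,c['tvec'],c['rvec']
def ray(n,uv):
    K,d,R,t,_=cam(n); p=cv2.undistortPoints(np.array([[uv]],float),K,d)[0,0]
    return -R.T@t, R.T@np.array([p[0],p[1],1])
def onz(n,uv,z):
    o,v=ray(n,uv); return o+v*(z-o[2])/v[2]
def proj(n,P):
    K,d,R,t,rv=cam(n); return cv2.projectPoints(np.atleast_2d(np.array(P,float)),rv,t,K,d)[0][:,0]
def two(a,b):
    (o1,v1),(o2,v2)=ray("top",a),ray("side",b)
    s=np.linalg.lstsq(np.c_[v1,-v2],o2-o1,rcond=None)[0]
    p,q=o1+v1*s[0],o2+v2*s[1]; return (p+q)/2,np.linalg.norm(p-q)
E
python3 - <<'E'
from h import *
t=cv2.imread("pics/top0.png"); s=cv2.imread("pics/side0.png")
cv2.imwrite("pics/t1.png",cv2.resize(t[150:300,220:360],None,fx=5,fy=4.0,interpolation=cv2.INTER_CUBIC)[:600] if 0 else cv2.resize(t[190:290,225:385],None,fx=5,fy=5,interpolation=cv2.INTER_CUBIC))
cv2.imwrite("pics/s1.png",cv2.resize(s[115:235,255:375],None,fx=5,fy=5,interpolation=cv2.INTER_CUBIC))
for n in("top","side"):
    K,d,R,tt,_=cam(n); print(n,-R.T@tt)
for uv in [(232,218),(236,268),(340,210),(345,260)]: print(onz("top",uv,0.06))
print(proj("top",[[0,0,0],[.17,.63,.23],[.5,0,0]]),proj("side",[[0,0,0],[.17,.63,.23]]))
E
```

```text
top [0.42394562 0.15074585 1.11957902]
side [0.43342455 0.72681018 0.69761532]
[0.54236631 0.19469033 0.06      ]
[0.42131124 0.18173309 0.06      ]
[ 0.56769323 -0.07211295  0.06      ]
[ 0.4448154  -0.08328139  0.06      ]
[[306.16757755 438.89029652]
 [ 11.25535196 384.49943262]
 [307.85691536 238.44566641]] [[492.09523063 213.73369443]
 [522.47313951 482.27356592]]
```

View pics/t1.png

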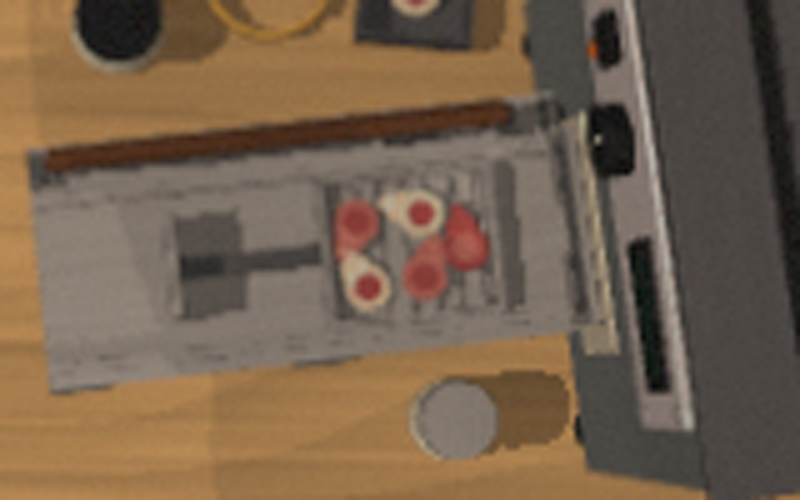

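View pics/s1.png

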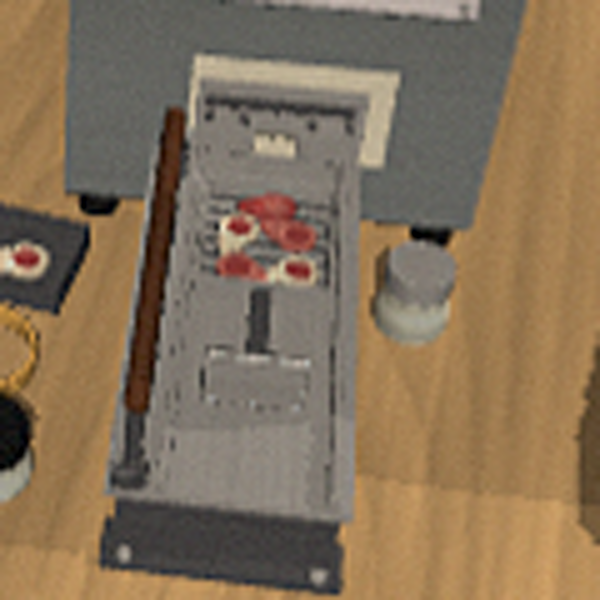

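```bash
cat >> h.py <<'E'
T=lambda U,V:((U+.5)/5-.5+225,(V+.5)/5-.5+190)
S=lambda U,V:((U+.5)/5-.5+255,(V+.5)/5-.5+115)
E
python3 - <<'E'
from h import *
a=onz("side",S(107,492),.06); b=onz("side",S(353,522),.06); print("side corners",a,b,np.linalg.norm(a-b))
c=onz("top",T(50,392),.06); print("top -x corner",c)
d=onz("top",T(30,155),.06);print("top +x corner-ish",d)
# long edge -x: top
e=onz("top",T(572,331),.06); print("edge at wall",e, np.linalg.norm(e-c),np.degrees(np.arctan2(*(c-e)[:2])))
# bar ends  z = .108+.006 top
for uv in [(47,160),(508,112)]: print("bar",onz("top",T(*uv),.11))
for uv in [(136,408),(175,112)]: print("bar side",onz("side",S(*uv),.112))
# plate
for uv in [(180,318),(176,220)]: print("plate top-rear",onz("top",T(*uv),.094))
for uv in [(205,347),(312,360)]: print("plate side top",onz("side",S(*uv),.094))
for uv in [(203,400),(306,408)]: print("plate side bottom",onz("side",S(*uv),.060))
E
```

```text
side corners [0.53627272 0.2018833  0.06      ] [0.42140628 0.18803415 0.06      ] 0.11569830579314129
top -x corner [0.42124143 0.18510743 0.06      ]
top +x corner-ish [0.53589149 0.19793796 0.06      ]
edge at wall [ 0.45482428 -0.06853156  0.06      ] 0.25585258285262397 -7.54232879958329
bar [0.52843901 0.18771603 0.11      ]
bar [ 0.55550386 -0.02863304  0.11      ]
bar side [0.52706641 0.19277009 0.112     ]
bar side [ 0.55626911 -0.02530702  0.112     ]
plate top-rear [0.45693547 0.12392983 0.094     ]
plate top-rear [0.50292986 0.12663976 0.094     ]
plate side top [0.50692805 0.12797491 0.094     ]
plate side top [0.45559804 0.12243037 0.094     ]
plate side bottom [0.50456476 0.1309111  0.06      ]
plate side bottom [0.45437433 0.12218619 0.06      ]
```

Measured: the kiln yaw is about 7.2° and its origin is near world (0.5025, -0.068). The shelf is 116–118 mm wide (118 given) and the bar sits at x≈57 mm, y 32..250 (56, 34..251 given). The plate's rear face is at kiln y≈194, so the nose is near 34 mm, within the stated 15 to 45. These all agree. First I'll turn the tool so its y lies along kiln x.

Call:
move_arm(plan=[[[0, 0, 0], [0, 0, 0.118], 60], [[0, 0, 0], [0, 0, 0.118], 60], [[0, 0, 0], [0, 0, 0.118], 60], [[0, 0, 0], [0, 0, 0.118], 60], [[0, 0, 0], [0, 0, 0.118], 60], [[0, 0, 0], [0, 0, 0.118], 60], [[0, 0, 0], [0, 0, 0.118], 60], [[0, 0, 0], [0, 0, 0.118], 60], [[0, 0, 0], [0, 0, 0.118], 60], [[0, 0, 0], [0, 0, 0.118], 60]])

```text
t: 0.93
tool_pos: [0.1718, 0.6265, 0.2308]
ee_rot: [[-0.117, 0.993, -0.0], [0.993, 0.117, -0.001], [-0.001, -0.0, -1.0]]
contact_force: [0.6, -0.2, 0.8]
grip_width: 0.0599
```

```bash
cat >> h.py <<'E'
yaw=np.radians(7.2); ex=np.array([np.cos(yaw),np.sin(yaw),0]); ey=np.array([-np.sin(yaw),np.cos(yaw),0]); ez=np.array([0,0,1.])
KO=np.array([.5025,-.0678,0]); KR=np.c_[ex,ey,ez]
def kw(p): return KO+KR@(np.array(p)/1000.)
def wk(p): return KR.T@(np.array(p)-KO)*1000
def status(target=None):
    o=r.observe(); R=o['ee_rot']; print('t',o['t'],'kiln tcp',wk(o['tool_pos']).round(1),'F(kiln)',(KR.T@o['contact_force']).round(2),'w',round(o['grip_width']*1000,1),'yaw err deg',np.degrees(np.arctan2(R[1,1],R[0,1])-yaw).round(2),'tilt',R[:,2].round(3),'j',o['joints'].round(2))
    if target is not None: print('tool delta mm',(R.T@(kw(target)-o['tool_pos'])*1000).round(1))
E
python3 -c "
from h import *
status([0,218,231])"
```

```text
t 0.9333 kiln tcp [-241.1  730.3  230.8] F(kiln) [ 0.54 -0.32  0.85] w 59.9 yaw err deg -0.48 tilt [-0.    -0.001 -1.   ] j [-1.55  0.55  0.26  1.55 -0.16  1.07 -1.13]
tool delta mm [-5.103e+02  2.453e+02  2.000e-01]
```

Call:
move_arm(plan=[[[-30, 14, 0], [0, 0, -0.008], 60], [[-30, 14, 0], [0, 0, 0], 60], [[-30, 15, 0], [0, 0, 0], 60], [[-30, 14, 0], [0, 0, 0], 60], [[-30, 15, 0], [0, 0, 0], 60], [[-30, 14, 0], [0, 0, 0], 60], [[-30, 15, 0], [0, 0, 0], 60], [[-30, 14, 0], [0, 0, 0], 60], [[-30, 15, 0], [0, 0, 0], 60], [[-30, 14, 0], [0, 0, 0], 60]])

```text
t: 1.77
tool_pos: [0.3543, 0.3464, 0.2311]
ee_rot: [[-0.131, 0.991, -0.0], [0.991, 0.131, -0.0], [-0.0, -0.0, -1.0]]
contact_force: [0.5, -0.8, 0.3]
grip_width: 0.06
```

```bash
python3 -c "
from h import *
status([0,218,231])"
```

```text
t 1.7667 kiln tcp [-95.1 429.5 231.1] F(kiln) [ 0.38 -0.89  0.31] w 60.0 yaw err deg 0.31 tilt [-0. -0. -1.] j [-1.17  0.28  0.36  1.96 -0.12  0.93 -0.61]
tool delta mm [-2.121e+02  9.400e+01  2.000e-01]
```

Call:
move_arm(plan=[[[-30, 13.5, 0], [0, 0, 0], 60], [[-30, 13.5, 0], [0, 0, 0], 60], [[-30, 13.5, 0], [0, 0, 0], 60], [[-30, 13.5, 0], [0, 0, 0], 60], [[-30, 13.5, 0], [0, 0, 0], 60], [[-30, 13.5, 0], [0, 0, 0], 60], [[-32, 13, 0], [0, 0, 0.005], 60], [[0, 0, 30], [0, 0, 0], 60], [[0, 0, 20], [0, 0, 0], 60], [[0, 0, 0], [0, 0, 0], 60]])

```text
t: 2.6
tool_pos: [0.4721, 0.1487, 0.178]
ee_rot: [[-0.125, 0.992, -0.006], [0.992, 0.125, -0.003], [-0.002, -0.006, -1.0]]
contact_force: [-1.1, 0.3, 0.2]
grip_width: 0.06
```

Run:
```python
from h import *
status([0,218,76])
t=imaging.snapshot("top"); s=imaging.snapshot("side")
cv2.imwrite("pics/t2.png",cv2.resize(t[150:290,200:360],None,fx=4,fy=4,interpolation=cv2.INTER_CUBIC)[:,:,::-1])
cv2.imwrite("pics/s2.png",cv2.resize(s[95:245,235:395],None,fx=4,fy=4,interpolation=cv2.INTER_CUBIC)[:,:,::-1])
```

```text
t 2.6 kiln tcp [ -3.1 218.6 178. ] F(kiln) [-1.06  0.47  0.18] w 60.0 yaw err deg -0.05 tilt [-0.006 -0.003 -1.   ] j [-0.76  0.37  0.45  2.01 -0.22  0.82 -0.06]
tool delta mm [ -0.4   3.7 102. ]
```

View pics/t2.png

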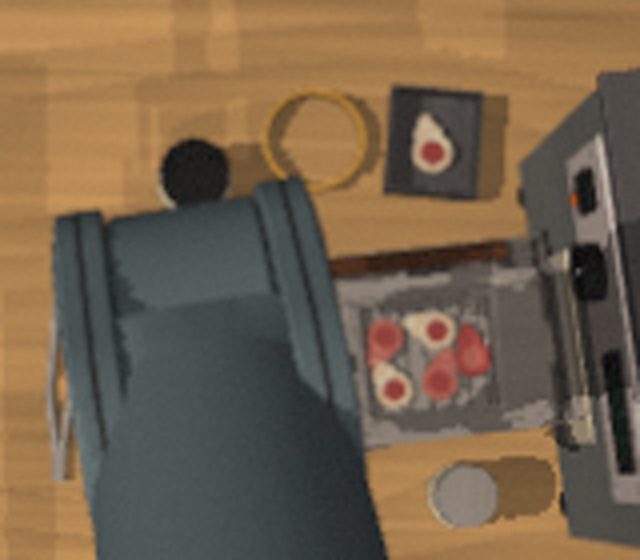

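View pics/s2.png

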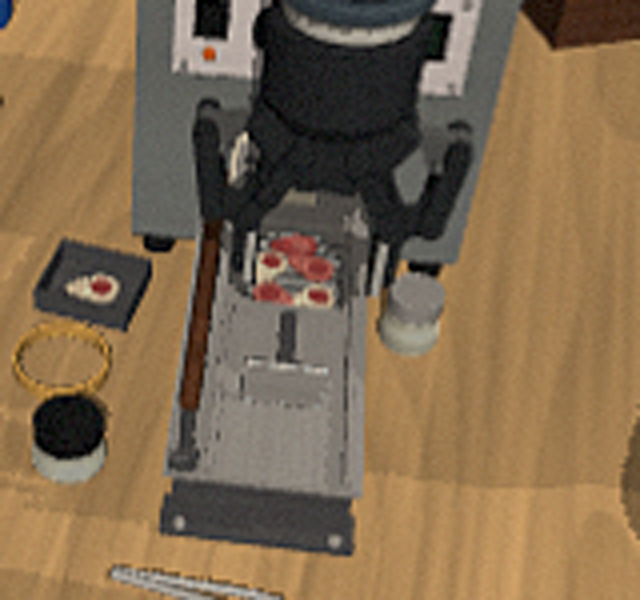

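Run:
```python
from h import *
for x in (27,41,61):
  for z in (178,188,198,208,218,228,248):
    p=proj("side",kw([x,218,z]))[0]; print(x,z,((p[0]+.5-235)*4).round(),((p[1]+.5-95)*4).round())
```

```text
27 178 257.0 282.0
27 188 258.0 269.0
27 198 260.0 255.0
27 208 262.0 241.0
27 218 263.0 226.0
27 228 265.0 212.0
27 248 268.0 181.0
41 178 231.0 280.0
41 188 233.0 266.0
41 198 234.0 252.0
41 208 235.0 238.0
41 218 237.0 224.0
41 228 238.0 209.0
41 248 241.0 179.0
61 178 195.0 276.0
61 188 196.0 262.0
61 198 197.0 248.0
61 208 198.0 234.0
61 218 199.0 220.0
61 228 200.0 205.0
61 248 203.0 175.0
```

The wrist hides the top view. The side view shows the fingertips at (240,290) and (375,290), astride the shelf and short of the bar at (200,300). The outer knuckles only bulge more than about 40 mm above the tip, which is above the rod once the tip is at z≈77. Going down.

Call:
move_arm(plan=[[[0, 0, 15], [0, 0, 0], 60], [[0, 0, 15], [0, 0, 0], 60], [[0, 0, 15], [0, 0, 0], 60], [[0, 0, 15], [0, 0, 0], 60], [[0, 0, 15], [0, 0, 0], 60], [[0, 0, 15], [0, 0, 0], 60], [[0, 0, 8], [0, 0, 0], 60], [[0, 0, 0], [0, 0, 0], 60], [[0, 0, 0], [0, 0, 0], 60]])

```text
t: 3.45
tool_pos: [0.4752, 0.1506, 0.0841]
ee_rot: [[-0.126, 0.992, 0.001], [0.992, 0.126, 0.0], [0.0, 0.001, -1.0]]
contact_force: [-0.4, -0.1, 0.3]
grip_width: 0.0599
```

Run:
```python
from h import *
status([0,218,77])
s=imaging.snapshot("side")
cv2.imwrite("pics/s3.png",cv2.resize(s[95:245,235:395],None,fx=4,fy=4,interpolation=cv2.INTER_CUBIC)[:,:,::-1])
```

```text
t 3.45 kiln tcp [  0.3 220.1  84.1] F(kiln) [-0.38 -0.03  0.34] w 59.9 yaw err deg 0.05 tilt [ 0.001  0.    -1.   ] j [-0.69  0.54  0.37  2.05 -0.33  0.61  0.03]
tool delta mm [-2.1 -0.3  7.1]
```

View pics/s3.png

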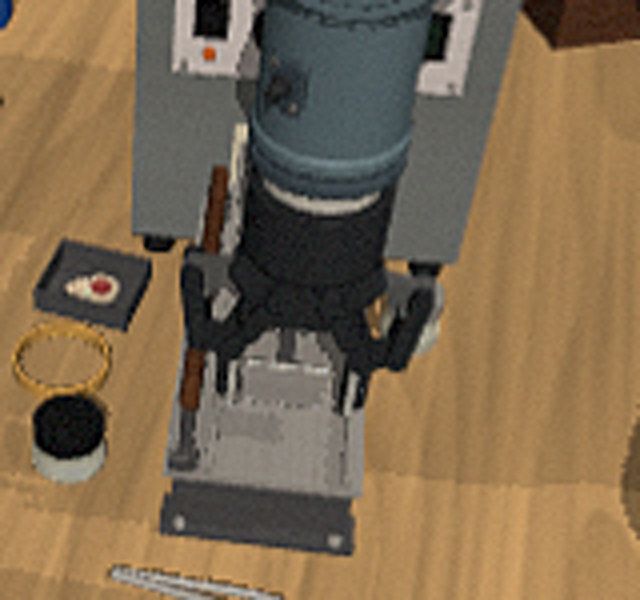

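The fingers straddle the plate, with the left tip at (228,395) just inside the bar at (190,370). I'll go down 6 mm and start pushing outwards.

Call:
move_arm(plan=[[[0, 0, 6], [0, 0, 0], 60], [[0, 4, 0], [0, 0, 0], 60], [[0, 4, 0], [0, 0, 0], 60], [[0, 4, 0], [0, 0, 0], 60], [[0, 4, 0], [0, 0, 0], 60], [[0, 4, 0], [0, 0, 0], 60], [[0, 0, 0], [0, 0, 0], 60], [[0, 0, 0], [0, 0, 0], 60]])

```text
t: 4.17
tool_pos: [0.4944, 0.1528, 0.0771]
ee_rot: [[-0.126, 0.992, -0.0], [0.992, 0.126, -0.0], [-0.0, -0.0, -1.0]]
contact_force: [-3.0, 0.9, 1.6]
grip_width: 0.06
```

Run:
```python
from h import *
status([40,218,77])
s=imaging.snapshot("side")
cv2.imwrite("pics/s4.png",cv2.resize(s[95:245,235:395],None,fx=4,fy=4,interpolation=cv2.INTER_CUBIC)[:,:,::-1])
```

```text
t 4.1667 kiln tcp [ 19.6 219.8  77.1] F(kiln) [-2.85  1.32  1.55] w 60.0 yaw err deg 0.03 tilt [-0. -0. -1.] j [-0.67  0.57  0.36  2.01 -0.34  0.62  0.04]
tool delta mm [-1.8 20.4  0.1]
```

View pics/s4.png

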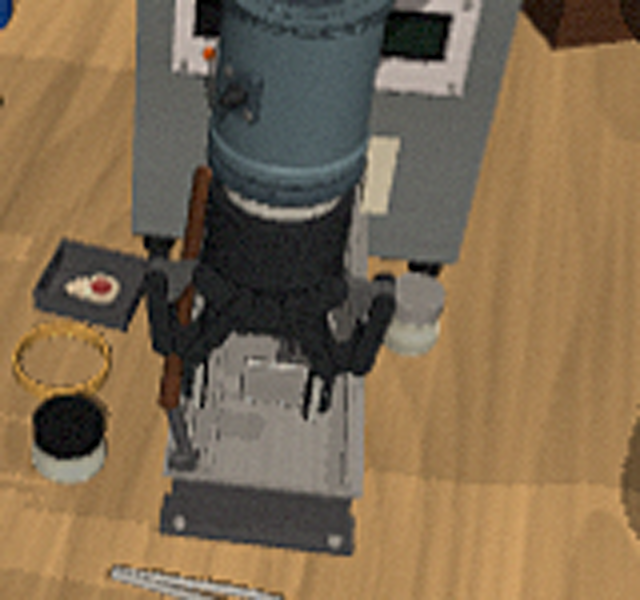

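The bar has swung partly out, with its near end at (170,400), and the force is about 3 N as expected. Continuing to x≈39.

Call:
move_arm(plan=[[[0, 4, 0], [0, 0, 0], 60], [[0, 4, 0], [0, 0, 0], 60], [[0, 4, 0], [0, 0, 0], 60], [[0, 4, 0], [0, 0, 0], 60], [[0, 3, 0], [0, 0, 0], 60], [[0, 0, 0], [0, 0, 0], 60], [[0, 0, 0], [0, 0, 0], 60]])

```text
t: 4.8
tool_pos: [0.5108, 0.1544, 0.0759]
ee_rot: [[-0.126, 0.992, -0.006], [0.992, 0.126, -0.002], [-0.001, -0.006, -1.0]]
contact_force: [-7.6, -1.3, -5.9]
grip_width: 0.0597
```

Run:
```python
from h import *
status([40,218,77])
s=imaging.snapshot("side"); t=imaging.snapshot("top")
cv2.imwrite("pics/s5.png",cv2.resize(s[95:245,235:395],None,fx=4,fy=4,interpolation=cv2.INTER_CUBIC)[:,:,::-1])
cv2.imwrite("pics/t5.png",cv2.resize(t[150:290,200:360],None,fx=4,fy=4,interpolation=cv2.INTER_CUBIC)[:,:,::-1])
for a in (.6,.7,.8,.9,1.0):
    P=[kw([56+44*np.sin(a),y,64+44*np.cos(a)]) for y in (251,34)]
    print(a,((proj("side",P)+.5-[235,95])*4).round().tolist(),((proj("top",P)+.5-[200,150])*4).round().tolist())
```

```text
t 4.8 kiln tcp [ 36.1 219.4  75.9] F(kiln) [-7.66 -0.32 -5.91] w 59.7 yaw err deg 0.02 tilt [-0.006 -0.002 -1.   ] j [-0.65  0.6   0.36  1.96 -0.34  0.65  0.05]
tool delta mm [-1.4  3.9 -1.1]
0.6 [[148.0, 410.0], [187.0, 179.0]] [[133.0, 252.0], [496.0, 214.0]]
0.7 [[142.0, 413.0], [182.0, 182.0]] [[133.0, 246.0], [494.0, 209.0]]
0.8 [[136.0, 416.0], [177.0, 185.0]] [[133.0, 242.0], [493.0, 204.0]]
0.9 [[131.0, 419.0], [173.0, 188.0]] [[132.0, 237.0], [491.0, 200.0]]
1.0 [[127.0, 422.0], [169.0, 192.0]] [[132.0, 234.0], [490.0, 197.0]]
```

View pics/s5.png

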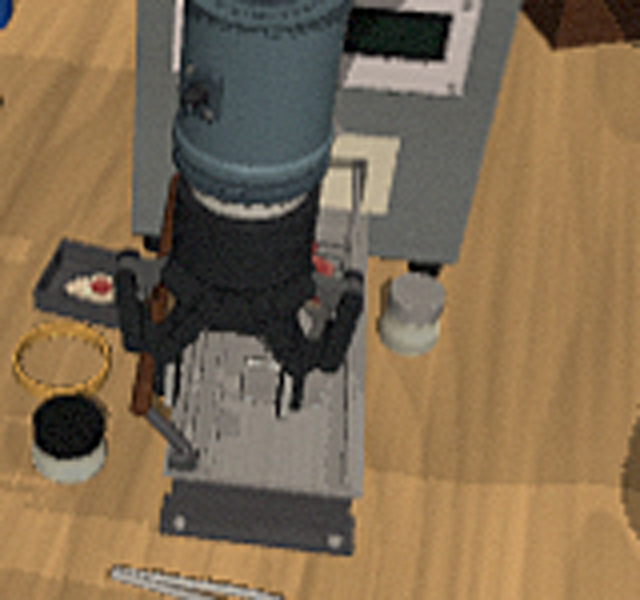

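View pics/t5.png

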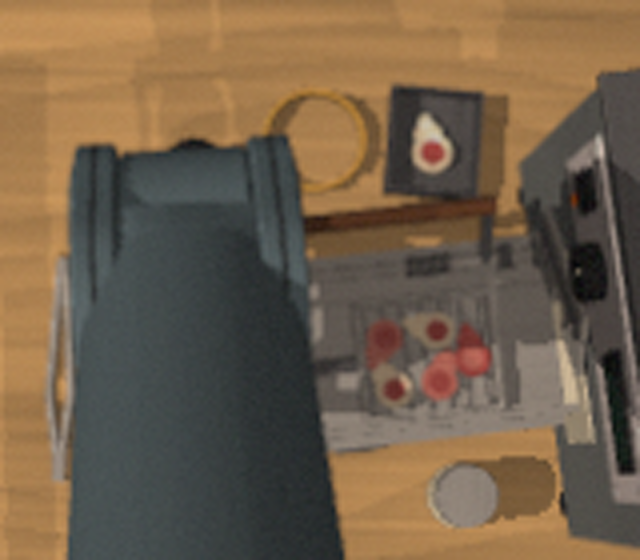

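In the top view the bar's kiln end is near (495,203), which means about 0.8 rad. The side view suggests about 0.7. The force looks transient, so I'll hold a moment and read it again.

Call:
move_arm(plan=[[[0, 0, 0], [0, 0, 0], 60], [[0, 0, 0], [0, 0, 0], 60], [[0, 0, 0], [0, 0, 0], 60]])

```text
t: 5.15
tool_pos: [0.5107, 0.1544, 0.076]
ee_rot: [[-0.126, 0.992, -0.006], [0.992, 0.126, -0.002], [-0.001, -0.006, -1.0]]
contact_force: [-7.4, 0.3, -4.6]
grip_width: 0.06
```

Run:
```python
from h import *
status([40,218,77])
s=imaging.snapshot("side"); t=imaging.snapshot("top")
def bm(im):
    im=im.astype(int); R,G,B=im[...,0],im[...,1],im[...,2]
    return ((R>60)&(R<130)&(R>1.7*G)&(G<70)&(B<50)).astype(np.uint8)*255
for n,im,(y0,y1,x0,x1) in(("side",s,(120,240,255,320)),("top",t,(185,215,260,330))):
    m=bm(im)[y0:y1,x0:x1]; ys,xs=np.nonzero(m); print(n,len(xs))
    if n=="top":
        for x in sorted(set(xs)): print(x+x0, ys[xs==x].mean()+y0, (xs==x).sum())
    else:
        for y in sorted(set(ys)): print(y+y0, xs[ys==y].mean()+x0,(ys==y).sum())
for a in (.6,.7,.8,.9,1.0):
    P=[kw([56+44*np.sin(a),y,64+44*np.cos(a)]) for y in (251,200,80,34)]
    print(a,proj("side",P).round(1).tolist(),proj("top",P).round(1).tolist())
```

```text
t 5.15 kiln tcp [ 36.  219.4  76. ] F(kiln) [-7.28  1.22 -4.56] w 60.0 yaw err deg 0.02 tilt [-0.006 -0.002 -1.   ] j [-0.65  0.6   0.36  1.96 -0.34  0.65  0.05]
tool delta mm [-1.4  4.  -1.1]
side 73
140 278.0 1
141 278.0 1
142 278.0 1
145 277.0 1
146 277.0 1
147 277.0 1
148 277.0 1
150 277.0 1
151 277.0 1
152 276.5 2
153 276.5 2
154 276.5 2
155 285.25 4
156 294.5 2
157 294.0 2
158 294.0 2
162 314.0 1
167 263.75 4
168 275.0 1
169 313.0 1
170 275.0 1
171 273.0 1
172 274.0 3
173 274.0 3
174 274.0 2
183 271.0 1
184 270.5 2
185 272.0 1
186 270.5 2
187 270.5 2
188 271.0 2
189 271.5 2
190 271.5 2
191 269.5 2
192 270.3333333333333 3
193 270.5 2
194 270.3333333333333 3
195 270.0 2
196 270.0 2
197 270.0 2
198 270.0 1
top 31
282 205.0 1
284 205.0 1
286 205.0 1
287 204.0 1
289 204.0 3
290 205.0 1
293 203.5 2
295 204.0 1
296 204.0 1
297 203.0 1
299 203.0 1
300 205.0 1
301 202.5 2
302 202.0 1
306 203.0 1
307 204.0 1
309 201.0 1
313 202.5 2
314 201.0 1
315 203.0 1
316 202.5 2
318 200.0 1
322 201.0 1
323 201.0 2
0.6 [[271.5, 197.1], [274.1, 181.7], [279.5, 150.0], [281.3, 139.3]] [[232.9, 212.4], [254.3, 210.2], [304.5, 204.9], [323.5, 202.9]]
0.7 [[270.0, 197.7], [272.6, 182.3], [278.1, 150.7], [280.0, 140.0]] [[232.8, 211.1], [254.2, 208.9], [304.1, 203.6], [323.1, 201.7]]
0.8 [[268.6, 198.4], [271.3, 183.0], [276.9, 151.4], [278.7, 140.7]] [[232.7, 209.9], [254.0, 207.7], [303.8, 202.5], [322.7, 200.5]]
0.9 [[267.3, 199.2], [270.0, 183.9], [275.7, 152.3], [277.6, 141.6]] [[232.6, 208.9], [253.9, 206.7], [303.5, 201.5], [322.3, 199.6]]
1.0 [[266.2, 200.1], [269.0, 184.8], [274.7, 153.2], [276.7, 142.5]] [[232.6, 208.0], [253.7, 205.8], [303.2, 200.7], [321.9, 198.7]]
```

The gate is at about 0.75 rad from both views. I'll nudge it 3 mm further out, then start pushing the tray in gently.

Call:
move_arm(plan=[[[0, 2, 0], [0, 0, 0], 60], [[0, 1, 0], [0, 0, 0], 60], [[-3, 0, 0], [0, 0, 0], 60], [[-3, 0, 0], [0, 0, 0], 60], [[-3, 0, 0], [0, 0, 0], 60], [[-3, 0, 0], [0, 0, 0], 60], [[-3, 0, 0], [0, 0, 0], 60], [[-3, 0, 0], [0, 0, 0], 60], [[-3, 0, 0], [0, 0, 0], 60], [[-3, 0, 0], [0, 0, 0], 60]])

```text
t: 6.08
tool_pos: [0.5185, 0.1333, 0.0769]
ee_rot: [[-0.127, 0.992, -0.002], [0.992, 0.127, 0.002], [0.002, -0.002, -1.0]]
contact_force: [-4.7, 4.7, -1.5]
grip_width: 0.0601
```

Run:
```python
from h import *
status([40,75,77])
s=imaging.snapshot("side"); t=imaging.snapshot("top")
cv2.imwrite("pics/s6.png",cv2.resize(s[95:245,235:395],None,fx=4,fy=4,interpolation=cv2.INTER_CUBIC)[:,:,::-1])
cv2.imwrite("pics/t6.png",cv2.resize(t[150:290,200:360],None,fx=4,fy=4,interpolation=cv2.INTER_CUBIC)[:,:,::-1])
```

```text
t 6.0833 kiln tcp [ 41.1 197.5  76.9] F(kiln) [-4.07  5.26 -1.53] w 60.1 yaw err deg 0.12 tilt [-0.002  0.002 -1.   ] j [-0.61  0.6   0.36  1.96 -0.34  0.64  0.09]
tool delta mm [-122.5   -1.3   -0.3]
```

View pics/s6.png

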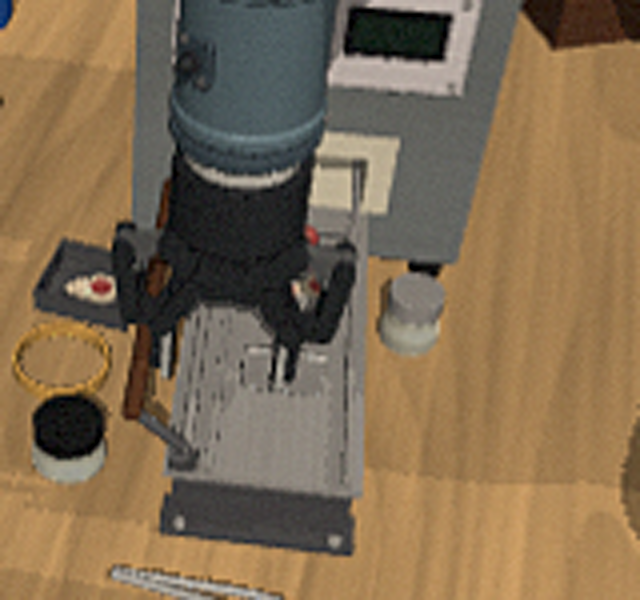

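View pics/t6.png

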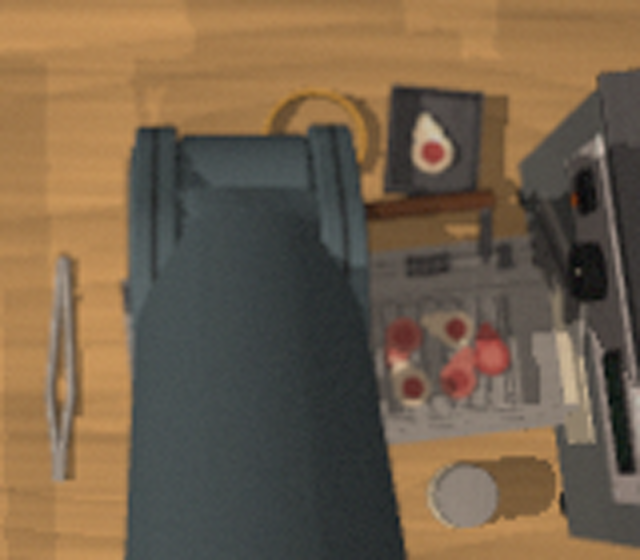

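The gate is at about 0.9 rad, with its near end at (133,410). The petals have moved about 20 px right in the top view, so the finger is in contact and the tray slides. Pushing on.

Call:
move_arm(plan=[[[-4, 0, 0], [0, 0, 0], 60], [[-4, 0, 0], [0, 0, 0], 60], [[-4, 0, 0], [0, 0, 0], 60], [[-4, 0, 0], [0, 0, 0], 60], [[-4, 0, 0], [0, 0, 0], 60], [[-4, 0, 0], [0, 0, 0], 60], [[-4, 0, 0], [0, 0, 0], 60], [[-4, 0, 0], [0, 0, 0], 60], [[-4, 0, 0], [0, 0, 0], 60], [[-4, 0, 0], [0, 0, 0], 60]])

```text
t: 7.02
tool_pos: [0.5244, 0.0933, 0.0773]
ee_rot: [[-0.127, 0.992, -0.0], [0.992, 0.127, 0.002], [0.002, -0.0, -1.0]]
contact_force: [-4.3, 3.4, -0.3]
grip_width: 0.0599
```

Run:
```python
from h import *
status([40,75,77])
s=imaging.snapshot("side"); t=imaging.snapshot("top")
cv2.imwrite("pics/s7.png",cv2.resize(s[95:245,235:395],None,fx=4,fy=4,interpolation=cv2.INTER_CUBIC)[:,:,::-1])
```

```text
t 7.0167 kiln tcp [ 42.  157.1  77.3] F(kiln) [-3.82  3.86 -0.33] w 59.9 yaw err deg 0.1 tilt [-0.     0.002 -1.   ] j [-0.53  0.59  0.36  1.97 -0.33  0.64  0.17]
tool delta mm [-82.1  -2.1   0.2]
```

View pics/s7.png

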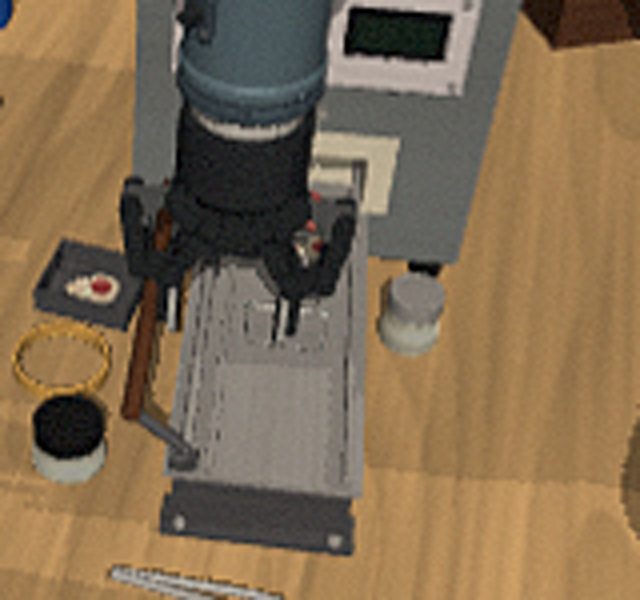

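The gate is still wide open and the plate sits ahead of the finger at (285,320). Continuing, with a slight correction in x.

Call:
move_arm(plan=[[[-4, -0.5, 0], [0, 0, 0], 60], [[-4, -0.5, 0], [0, 0, 0], 60], [[-4, -0.5, 0], [0, 0, 0], 60], [[-4, 0, 0], [0, 0, 0], 60], [[-4, 0, 0], [0, 0, 0], 60], [[-4, 0, 0], [0, 0, 0], 60], [[-4, 0, 0], [0, 0, 0], 60], [[-4, 0, 0], [0, 0, 0], 60], [[-4, 0, 0], [0, 0, 0], 60], [[-4, 0, 0], [0, 0, 0], 60]])

```text
t: 7.95
tool_pos: [0.5277, 0.0537, 0.0773]
ee_rot: [[-0.127, 0.992, -0.001], [0.992, 0.127, 0.002], [0.002, -0.0, -1.0]]
contact_force: [-5.2, 5.3, 0.8]
grip_width: 0.0597
```

Run:
```python
from h import *
status([40,75,77])
s=imaging.snapshot("side"); t=imaging.snapshot("top")
cv2.imwrite("pics/s8.png",cv2.resize(s[95:245,235:395],None,fx=4,fy=4,interpolation=cv2.INTER_CUBIC)[:,:,::-1])
```

```text
t 7.95 kiln tcp [ 40.3 117.4  77.3] F(kiln) [-4.46  5.93  0.79] w 59.7 yaw err deg 0.1 tilt [-0.001  0.002 -1.   ] j [-0.46  0.59  0.35  1.97 -0.33  0.64  0.24]
tool delta mm [-42.4  -0.4   0.2]
```

View pics/s8.png

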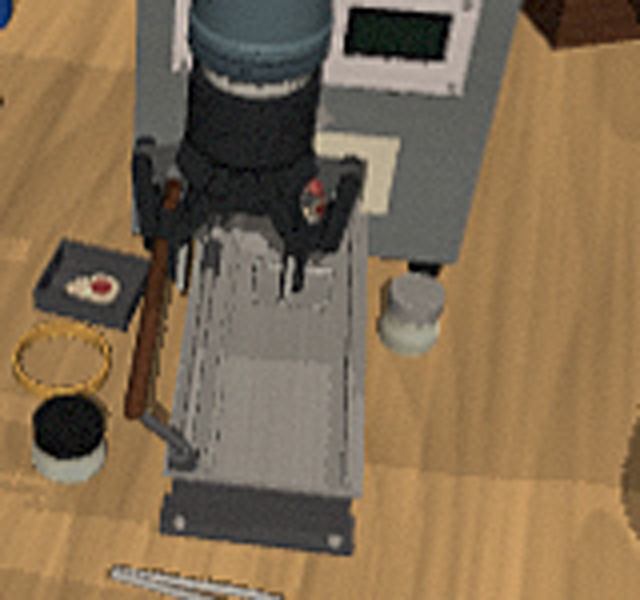

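All fine: the gate is open and the tray is going into the mouth. I'll go another 34 mm, slower towards the end.

Call:
move_arm(plan=[[[-4, 0, 0], [0, 0, 0], 60], [[-4, 0, 0], [0, 0, 0], 60], [[-4, 0, 0], [0, 0, 0], 60], [[-4, 0, 0], [0, 0, 0], 60], [[-4, 0, 0], [0, 0, 0], 60], [[-4, 0, 0], [0, 0, 0], 60], [[-4, 0, 0], [0, 0, 0], 60], [[-3, 0, 0], [0, 0, 0], 60], [[-2, 0, 0], [0, 0, 0], 60], [[-1, 0, 0], [0, 0, 0], 60]])

```text
t: 8.88
tool_pos: [0.532, 0.0196, 0.0773]
ee_rot: [[-0.126, 0.992, -0.001], [0.992, 0.126, 0.002], [0.002, -0.001, -1.0]]
contact_force: [-4.5, 5.6, 0.8]
grip_width: 0.0598
```

Run:
```python
from h import *
status([40,75,77])
s=imaging.snapshot("side")
cv2.imwrite("pics/s9.png",cv2.resize(s[95:245,235:395],None,fx=4,fy=4,interpolation=cv2.INTER_CUBIC)[:,:,::-1])
```

```text
t 8.8833 kiln tcp [40.2 83.  77.3] F(kiln) [-3.76  6.14  0.76] w 59.8 yaw err deg 0.07 tilt [-0.001  0.002 -1.   ] j [-0.39  0.59  0.35  1.97 -0.33  0.64  0.3 ]
tool delta mm [-8.  -0.2  0.3]
```

View pics/s9.png

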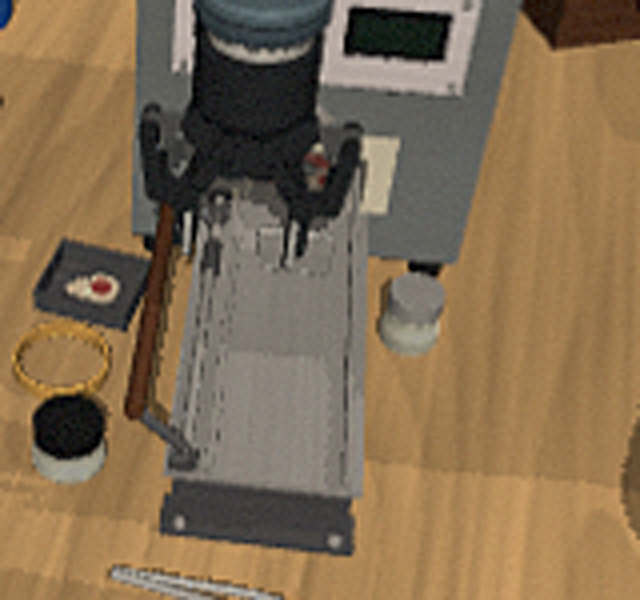

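The plate at (295,245) is close to home, with about 8 mm left. I'll creep in.

Call:
move_arm(plan=[[[-1.5, 0, 0], [0, 0, 0], 60], [[-1.5, 0, 0], [0, 0, 0], 60], [[-1.5, 0, 0], [0, 0, 0], 60], [[-1, 0, 0], [0, 0, 0], 60], [[-1, 0, 0], [0, 0, 0], 60], [[0, 0, 0], [0, 0, 0], 60]])

```text
t: 9.43
tool_pos: [0.5328, 0.0134, 0.0773]
ee_rot: [[-0.127, 0.992, -0.001], [0.992, 0.127, 0.002], [0.002, -0.001, -1.0]]
contact_force: [-4.8, 5.0, 2.2]
grip_width: 0.0601
```

```bash
python3 -c "
from h import *
status([40,75,77])"
```

```text
t 9.4333 kiln tcp [40.2 76.7 77.3] F(kiln) [-4.11  5.58  2.16] w 60.1 yaw err deg 0.08 tilt [-0.001  0.002 -1.   ] j [-0.38  0.59  0.35  1.97 -0.33  0.64  0.31]
tool delta mm [-1.7 -0.2  0.3]
```

Call:
move_arm(plan=[[[-1, 0, 0], [0, 0, 0], 60], [[-1, 0, 0], [0, 0, 0], 60], [[0, 0, 0], [0, 0, 0], 60]])

```text
t: 9.68
tool_pos: [0.533, 0.0114, 0.0773]
ee_rot: [[-0.127, 0.992, -0.001], [0.992, 0.127, 0.002], [0.002, -0.001, -1.0]]
contact_force: [-4.6, 5.3, 1.7]
grip_width: 0.06
```

```bash
python3 -c "
from h import *
status([40,75,77])"
```

```text
t 9.6833 kiln tcp [40.2 74.8 77.3] F(kiln) [-3.89  5.79  1.71] w 60.0 yaw err deg 0.08 tilt [-0.001  0.002 -1.   ] j [-0.38  0.59  0.35  1.97 -0.33  0.64  0.32]
tool delta mm [ 0.2 -0.2  0.3]
```

No wall yet, since the force hasn't changed. Continuing in 1 mm steps.

Call:
move_arm(plan=[[[-1, 0, 0], [0, 0, 0], 60], [[-1, 0, 0], [0, 0, 0], 60], [[0, 0, 0], [0, 0, 0], 60]])

```text
t: 9.93
tool_pos: [0.5332, 0.0097, 0.0773]
ee_rot: [[-0.127, 0.992, -0.001], [0.992, 0.127, 0.002], [0.002, -0.001, -1.0]]
contact_force: [-4.8, 5.6, 2.2]
grip_width: 0.0601
```

```bash
python3 -c "
from h import *
status([40,75,77])"
```

```text
t 9.9333 kiln tcp [40.2 73.  77.3] F(kiln) [-4.05  6.18  2.2 ] w 60.1 yaw err deg 0.08 tilt [-0.001  0.002 -1.   ] j [-0.37  0.59  0.35  1.97 -0.33  0.64  0.32]
tool delta mm [ 2.  -0.2  0.3]
```

Call:
move_arm(plan=[[[-1, 0, 0], [0, 0, 0], 60], [[-1, 0, 0], [0, 0, 0], 60], [[0, 0, 0], [0, 0, 0], 60]])

```text
t: 10.18
tool_pos: [0.5332, 0.0096, 0.0773]
ee_rot: [[-0.127, 0.992, -0.002], [0.992, 0.127, 0.004], [0.004, -0.001, -1.0]]
contact_force: [-5.1, 10.3, 4.2]
grip_width: 0.0599
```

Run:
```python
from h import *
status([40,75,77])
s=imaging.snapshot("side")
cv2.imwrite("pics/s10.png",cv2.resize(s[95:215,265:365],None,fx=5,fy=5,interpolation=cv2.INTER_CUBIC)[:,:,::-1])
```

```text
t 10.1833 kiln tcp [40.1 72.9 77.3] F(kiln) [-3.73 10.88  4.21] w 59.9 yaw err deg 0.12 tilt [-0.002  0.004 -1.   ] j [-0.37  0.59  0.35  1.97 -0.33  0.64  0.32]
tool delta mm [ 2.1 -0.1  0.3]
```

View pics/s10.png

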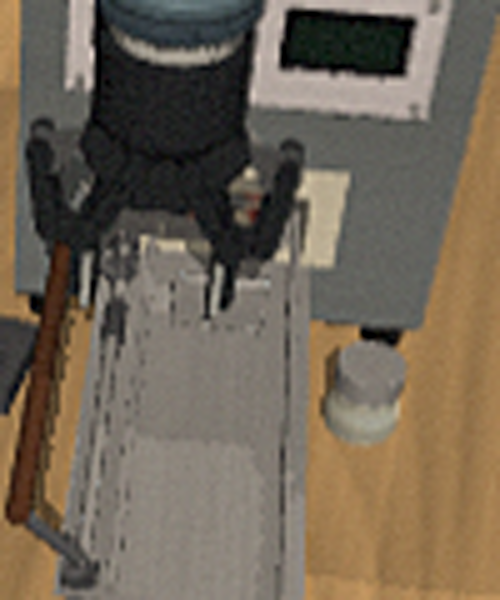

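The wall is reached: the tool stopped at y=72.9 (75 predicted, within calibration error) and the force rose from 6 to 11 N. I'll press 1 mm more to confirm, then back the finger off the plate with the gate still held open.

Call:
move_arm(plan=[[[-1, 0, 0], [0, 0, 0], 60], [[0, 0, 0], [0, 0, 0], 60], [[0, 0, 0], [0, 0, 0], 60]])

```text
t: 10.48
tool_pos: [0.5332, 0.0095, 0.0773]
ee_rot: [[-0.128, 0.992, -0.002], [0.992, 0.128, 0.005], [0.005, -0.002, -1.0]]
contact_force: [-5.6, 12.0, 3.5]
grip_width: 0.06
```

```bash
python3 -c "
from h import *
status([40,83,77])"
```

```text
t 10.4833 kiln tcp [40.1 72.9 77.3] F(kiln) [-4.1  12.57  3.5 ] w 60.0 yaw err deg 0.14 tilt [-0.002  0.005 -1.   ] j [-0.37  0.59  0.35  1.96 -0.33  0.64  0.32]
tool delta mm [10.1 -0.1  0.3]
```

Confirmed: the tray is hard against the back. Backing off 15 mm.

Call:
move_arm(plan=[[[2, 0, 0], [0, 0, 0], 60], [[3, 0, 0], [0, 0, 0], 60], [[3, 0, 0], [0, 0, 0], 60], [[4, 0, 0], [0, 0, 0], 60], [[4, 0, 0], [0, 0, 0], 60], [[4, 0, 0], [0, 0, 0], 60], [[0, 0, 0], [0, 0, 0], 60]])

```text
t: 11.07
tool_pos: [0.5313, 0.0237, 0.0772]
ee_rot: [[-0.125, 0.992, -0.0], [0.992, 0.125, -0.002], [-0.002, -0.0, -1.0]]
contact_force: [-3.7, -1.4, -0.3]
grip_width: 0.0602
```

Run:
```python
from h import *
status([0,88,77])
s=imaging.snapshot("side")
cv2.imwrite("pics/s11.png",cv2.resize(s[95:215,265:365],None,fx=5,fy=5,interpolation=cv2.INTER_CUBIC)[:,:,::-1])
```

```text
t 11.0667 kiln tcp [40.1 87.1 77.2] F(kiln) [-3.81 -0.97 -0.25] w 60.2 yaw err deg -0.04 tilt [-0.    -0.002 -1.   ] j [-0.4   0.59  0.36  1.97 -0.33  0.64  0.29]
tool delta mm [  0.9 -40.1   0.3]
```

View pics/s11.png

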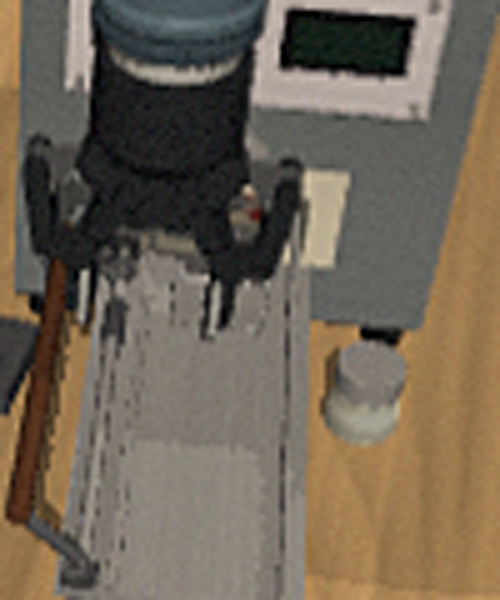

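The finger is clear of the plate and the gate is still up. Now I'll bring the finger back inwards so the gate closes gently with it.

Call:
move_arm(plan=[[[0, -4, 0], [0, 0, 0], 60], [[0, -4, 0], [0, 0, 0], 60], [[0, -4, 0], [0, 0, 0], 60], [[0, -4, 0], [0, 0, 0], 60], [[0, -4, 0], [0, 0, 0], 60], [[0, -4, 0], [0, 0, 0], 60], [[0, -4, 0], [0, 0, 0], 60], [[0, -4, 0], [0, 0, 0], 60], [[0, -4, 0], [0, 0, 0], 60], [[0, -4, 0], [0, 0, 0], 60]])

```text
t: 11.95
tool_pos: [0.4919, 0.0198, 0.0774]
ee_rot: [[-0.126, 0.992, 0.001], [0.992, 0.126, 0.0], [-0.0, 0.001, -1.0]]
contact_force: [-0.2, 0.6, 0.1]
grip_width: 0.0598
```

Call:
move_arm(plan=[[[0, -2, 0], [0, 0, 0], 60], [[0, 0, 0], [0, 0, 0], 60], [[0, 0, 0], [0, 0, 0], 60]])

```text
t: 12.2
tool_pos: [0.49, 0.0196, 0.0774]
ee_rot: [[-0.126, 0.992, 0.001], [0.992, 0.126, 0.0], [-0.0, 0.001, -1.0]]
contact_force: [-0.7, 0.9, 0.1]
grip_width: 0.0599
```

Run:
```python
from h import *
status([0,88,77])
s=imaging.snapshot("side")
cv2.imwrite("pics/s12.png",cv2.resize(s[95:215,265:365],None,fx=5,fy=5,interpolation=cv2.INTER_CUBIC)[:,:,::-1])
```

```text
t 12.2 kiln tcp [-1.5 88.3 77.4] F(kiln) [-0.58  1.01  0.1 ] w 59.9 yaw err deg 0.03 tilt [ 0.001  0.    -1.   ] j [-0.41  0.54  0.35  2.08 -0.33  0.58  0.3 ]
tool delta mm [-0.3  1.5  0.4]
```

View pics/s12.png

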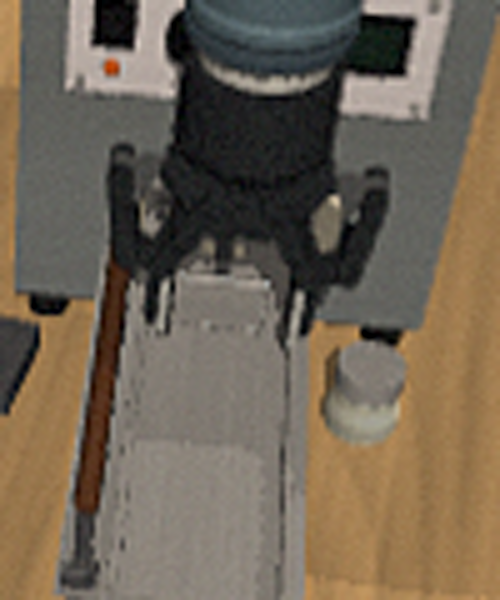

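The bar is upright again, with its near end at (90,500), and the force is near zero. The finger sits just inside the bar. Lifting straight up, then withdrawing so I can see.

Call:
move_arm(plan=[[[0, 0, -8], [0, 0, 0], 60], [[0, 0, -15], [0, 0, 0], 60], [[0, 0, -15], [0, 0, 0], 60], [[0, 0, -15], [0, 0, 0], 60], [[0, 0, -15], [0, 0, 0], 60], [[0, 0, -15], [0, 0, 0], 60], [[0, 0, -20], [0, 0, 0], 60], [[0, 0, -20], [0, 0, 0], 60], [[0, 0, -20], [0, 0, 0], 60], [[0, 0, -20], [0, 0, 0], 60]])

```text
t: 13.08
tool_pos: [0.4896, 0.0194, 0.2419]
ee_rot: [[-0.125, 0.992, 0.001], [0.992, 0.125, 0.0], [-0.0, 0.001, -1.0]]
contact_force: [0.6, 0.3, -0.3]
grip_width: 0.0603
```

Call:
move_arm(plan=[[[25, -15, 0], [0, 0, 0], 60], [[30, -15, 0], [0, 0, 0], 60], [[30, -15, 0], [0, 0, 0], 60], [[30, -15, 0], [0, 0, 0], 60], [[30, -15, 0], [0, 0, 0], 60], [[30, -15, 0], [0, 0, 0], 60], [[30, -10, 0], [0, 0, 0], 60], [[30, -10, 0], [0, 0, 0], 60], [[0, 0, 0], [0, 0, 0], 60], [[0, 0, 0], [0, 0, 0], 60]])

```text
t: 13.92
tool_pos: [0.3505, 0.2402, 0.2408]
ee_rot: [[-0.129, 0.992, 0.001], [0.992, 0.129, 0.0], [0.0, 0.001, -1.0]]
contact_force: [-0.6, -1.1, 0.1]
grip_width: 0.0599
```

Run:
```python
from h import *
status()
s=imaging.snapshot("side");t=imaging.snapshot("top")
cv2.imwrite("pics/s13.png",cv2.resize(s[60:240,200:400],None,fx=3,fy=3,interpolation=cv2.INTER_CUBIC)[:,:,::-1])
cv2.imwrite("pics/t13.png",cv2.resize(t[170:290,200:380],None,fx=4,fy=4,interpolation=cv2.INTER_CUBIC)[:,:,::-1])
```

```text
t 13.9167 kiln tcp [-112.2  324.6  240.8] F(kiln) [-0.68 -0.99  0.08] w 59.9 yaw err deg 0.23 tilt [ 0.001  0.    -1.   ] j [-0.97  0.13  0.29  2.1  -0.05  0.91 -0.52]
```

View pics/s13.png

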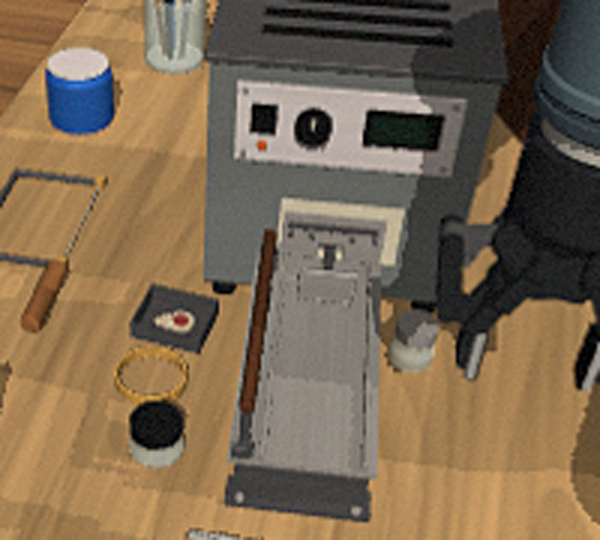

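View pics/t13.png

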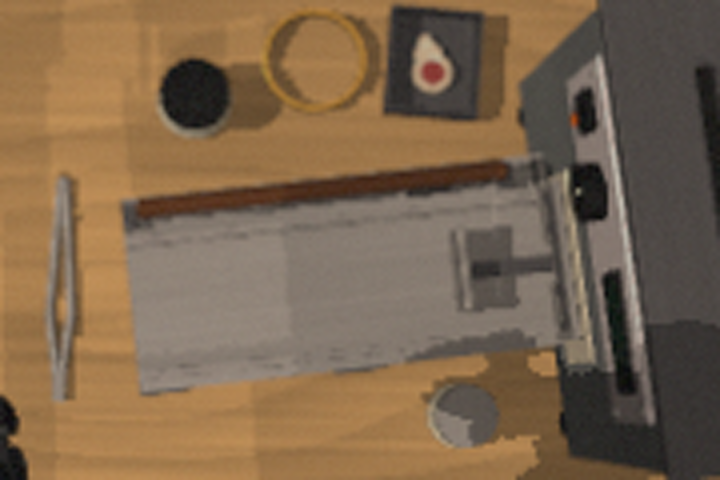

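The gate is shut over the stem in both views: the blade is at (330,250) in the side view and the bar is back at its starting position. The plate is outside near (485,270) in the top view, and the bystanders look unmoved. Last, I'll check the plate's depth and whether the bar moved.

Run:
```python
from h import *
Q=lambda U,V:((U+.5)/4-.5+200,(V+.5)/4-.5+170)
P=lambda U,V:((U+.5)/3-.5+200,(V+.5)/3-.5+60)
for uv in [(454,232),(461,311)]: print("top plate",wk(onz("top",Q(*uv),.094)).round(1))
for uv in [(302,271),(355,276)]: print("side plate top",wk(onz("side",P(*uv),.094)).round(1))
a=imaging.snapshot("top"); b=cv2.imread("pics/top0.png")[:,:,::-1]
d=cv2.absdiff(a,b).max(2)
for n,(y0,y1,x0,x1) in dict(bar=(203,225,236,330),bangle=(170,200,265,296),trivet=(168,202,294,324),jarb=(180,206,238,260),jara=(262,284,305,328),saw=(95,145,285,388),tweez=(210,272,208,222)).items(): print(n,(d[y0:y1,x0:x1]>50).mean().round(3))
status()
```

```text
top plate [25.4 65.2 94. ]
top plate [-21.5  67.   94. ]
side plate top [26.2 63.8 94. ]
side plate top [-20.9  63.5  94. ]
bar 0.0
bangle 0.0
trivet 0.0
jarb 0.0
jara 0.034
saw 0.0
tweez 0.0
t 14.0667 kiln tcp [-111.4  322.1  240.5] F(kiln) [-0.22  0.4   0.79] w 59.8 yaw err deg -0.09 tilt [ 0. -0. -1.] j [-0.97  0.13  0.29  2.1  -0.05  0.91 -0.52]
```

The plate reads y≈65 (64 expected when home) and nothing else has changed; the small difference at jar_a is the arm's shadow. Handing in.

```bash
python3 -c "
from workcell import close_job
print(close_job())"
```

```text
the job is handed in; nothing more can be done
None
```

The tray is fully home in the kiln, the gate is shut over its handle, and I handed the job in at about 14 s. No verdict was reported.

I pushed the bar outwards with one finger, opening the gate to about 0.9 rad. With it held there, the other finger slid the tray in by its plate. Then I backed off the plate, let the gate close gently against the retreating finger, and withdrew the arm.

- **Tray home:** the push stopped dead at the end, and the force on the tool rose from 6 to 12.6 N, well under the 30 N limit. Afterwards the plate measured y = 65–67 mm from above and about 64 mm from the side (64 expected when home). The spread between the two views is calibration error.
- **Gate shut:** the bar is back on its starting pixels in the top view.
- **Bench:** the bangle, trivet, jar_b, saw and tweezers show no change in the top view. At jar_a, 3% of the pixels differ, which is the arm's shadow. I made no pixel check of the pliers; the arm stayed well above the bench throughout.
- **Disagreement:** when the gate was first opened, the top view read about 0.8 rad and the side view about 0.7, so I opened it 3 mm further before moving the tray.

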